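# Hang the lift-off door on the paint cabinet

### The job

Take the small plywood door out of the rack and hang it on the open paint cabinet: lower it upright so that both hinge sockets go over the cabinet's two upright pins together and sit fully home, let go, then swing it shut against the cabinet's front. Work gently by feel, without forcing the hinges, because the pins can stand up to 10 mm left or right of their usual place; leave the other things on the table where they are.

Things in the scene. Friction and masses are not known exactly. Their poses are not given: they have to be found in the camera images.
- cabinet: Fixed plywood cabinet, 140 deep (x) x 160 wide (y) x 190 high, its open front facing its -x. Origin at the centre of its underside; x into the depth, y to the left of someone facing the open front, z up. Front face at x = -70. A 6 mm rubber bumper on the front face at its right (y = -63) stops the shut door, which covers the front from the hinge towards -y.
- hinge_nominal (a point): Fixed point of the cabinet, cabinet's axes: the USUAL place of the hinge axis (cabinet x -84, y +72) at the height of the lower pin's shoulder (45 above the table). The two upright pins are shifted together from it by -10 to +10 mm along the cabinet's y only; this shift is NOT in the measurement. They stay put under less than 80 N. The space in front and towards +y of them is free.
- upper_nominal (a point): As hinge_nominal, 90 mm higher: the upper shoulder. On each shoulder (round, 16 across, 12 high, on a short arm from the front face) stands a steel pin 8 across, 14 long, tip bevelled over 2 mm; both pins lie on one vertical axis. The lower socket must come in between the pins: bring the door up from front or left with its sockets 16 to 55 mm above home, not from above the upper pin.
- door_mid (a point): Loose plywood door (0.2 to 0.4 kg), middle of its panel: 134 wide (x) x 14 thick (y) x 150 high (z). x from hinge edge to free edge, z up, -y is the outer face. Pinch it by the top edge across its thickness. Hung and open square to the cabinet, its x points along the cabinet's -x; shut, along the cabinet's -y.
- door_hinge (a point): Point of the door (its axes as door_mid) on its hinge axis, at the underside of the lower socket: x = -81, y = 0, z = -53 from door_mid. Two steel socket tubes on this axis, open at both ends, each 18 high, 18 outside and 10.4 inside diameter; undersides at this point and 90 above it. Fully home they rest on the shoulders, this point at hinge_nominal's height.
- door_knob (a point): Steel knob on the door's outer face, 18 across, 20 proud of the face; this point on the face, at x = +47, y = -7, z = 0 from door_mid.
- rack: Fixed wooden rack, base 150 x 150 x 10, origin at the centre of its underside; two slots 17 wide along its x, each between two rails 80 long with tops 55 above the table. The door stands upright on the base in the slot at y = -35, axes parallel to the rack's, its hinge end past the rails at -x; a canvas stands in the slot at y = +40.
- canvas: Bystander: loose canvas board 120 x 14 x 90 high standing in the rack's other slot, 75 mm from the door, its top 100 above the table; origin at the middle of its lower edge.
- tape: Bystander: loose roll of tape lying on top of the cabinet, 60 across, 20 high.
- tumbler: Bystander: loose glass tumbler, 72 across, 110 high, origin at its foot.
- glue: Bystander: loose glue bottle, 44 across, 130 high, origin at its foot.
- brush_pot: Bystander: loose ceramic pot of brushes, 80 across, 215 high, origin at its foot.
- pliers: Bystander: loose pliers lying flat, 140 long.
- brush: Bystander: loose flat brush lying on the table.
Not all that is in view belongs to the job. Leave any blue or yellow look-alike of the cabinet alone.

How it is judged (in metres and radians):
On the way, in this order (a step that is already met when the one before it is completed fails the run):
1. the door is lifted out of the rack (height (world z) of door_mid above 0.12 m and contact force between door and rack below 0.1 N), for 0.2 s.
2. the door hangs on both pins, fully home and upright, let go by the gripper (z of door_hinge in the frame of hinge_nominal between -0.003 and 0.003 m and horizontal distance between door_hinge and hinge_nominal below 0.016 m and angle between door_mid's own z axis and vertical below 0.06 rad and contact force between door and the fingers below 0.1 N), for 0.2 s.
At the end, for the whole second after the job is handed in: The door hangs on both pins: sockets within 3 mm of home height, hinge axis within 16 mm of its usual place, upright within 0.06 rad; it is shut within 0.12 rad (7 degrees) of the cabinet's front, at rest and released (z of door_hinge in the frame of hinge_nominal between -0.003 and 0.003 m and horizontal distance between door_hinge and hinge_nominal below 0.016 m and angle between door_mid's own z axis and vertical below 0.06 rad and angle between the x axis of door_mid and the y axis of hinge_nominal, either way round below 0.12 rad and y of door_mid in the frame of hinge_nominal below -0.04 m and linear speed of door below 0.01 m/s and angular speed of door below 0.08 rad/s); the robot touches nothing.
It fails at once if the door is forced against the cabinet or its hinge pins with more than 40 N (contact force between door and cabinet above 40 N).
It fails at once if the arm or fingers push the cabinet with more than 40 N (contact force between any of the fingers, the arm and cabinet above 40 N).
It fails at once if a bystander (canvas, tape, tumbler, glue, pot, pliers or brush) is moved by more than 30 mm (distance of any of canvas, tape, tumbler, glue, brush_pot, pliers, brush from where it was at the start of the episode above 0.03 m).
It also fails if it takes over 72 s, if anything falls off the work surface, if the arm or the gripper's body presses on something with over 40 N, if the wrist force passes 120 N, or if a joint passes its speed limit or range.

### The arm

A 6-joint arm with a two-finger parallel gripper is mounted at the origin on the work surface. World frame = base frame: x ahead of the robot, y to its left, z up, the work surface at z = 0. Lengths are in mm, angles in degrees, forces in N, time in s.
With the tool pointing down it reaches from about 300 to 850 mm from the base axis. Payload 4.2 kg.
Tool frame: the origin (TCP) lies on the centre line of the jaws, within the pads' length; the fingertips stand 14 mm ahead of it and the grasp point (between the pads) lies 5 mm behind it; z points along the fingers, y is the direction in which the jaws open and shut (so a half turn about z gives the same grasp; the last joint's range is limited). The gripper opens to 91 mm and grips with 3 to 60 N. Pads are 32 mm wide; open, the fingers measure 118 mm over their backs; the gripper's body (76 mm by 178 mm) begins 60 mm behind the grasp point.
Start: joints at [74.427, 18.312, 89.639, -0, 72.044, -1.146], TCP at [143.261, 556.882, 227.976] pointing down, gripper open.
Joint ranges: [-177.97, 177.97], [-48.28, 115.42], [12.27, 149.76], [-77.06, 257.06], [2.81, 150.46], [-146.56, 146.56]. Speed limits (degrees/s): [147.25, 147.25, 180, 180, 180, 180].

### API

Orientations are given as [roll, pitch, yaw] about the fixed x, y, z axes, in that order (R = Rz(yaw) Ry(pitch) Rx(roll)).
In Python, from workcell import env gives the robot as it stands.
- The arm moves only by the tool play_rows, never from a script. Its argument "increments" is a list of rows, each a list of 5 numbers: the shift along the world's x, y, z in mm, then the turn about the world's z in degrees, then the closure, from 0 (fully open) to 1 (shut). In form: [[x, y, z, yaw, fingers], ...]. A call has 1 to 20 rows; each row shifts and turns the commanded pose from where the row before left it; what a row does not reach is not made up. A row lasts 1/8 s, in which the tool goes at most 62.5 mm and 10.7 degrees, less where a joint would pass 70% of its speed; a pose out of reach is approached as far as the arm can. A call is refused whole if a number of a shift passes 62.5 or a number of a turn 10.7, either way. A call with a gripper value outside its range is refused whole. The fingers move at their own pace and stop on an object; "newtons" is the grip in N (left out, the last holds). Time passes only in rows, so rows that do not move let the fingers close. It gives the time, the measured TCP pose, the force and the opening at its end, in the units of the state.
- env.state(): the state, without advancing time (a new reading comes with each control period).
- env.grab_frame(name): name is "scene" or "side" or "wrist"; returns the picture (384x512x3 uint8, red, green, blue); there is no depth.
- env.calibration(name): a dict with "fx", "fy", "cx", "cy" (pixels), "R" (3x3) and "t" (3): a world point X has camera coordinates R X + t; the wrist camera has in their place "hand_eye" (4x4, takes a point from camera to tool coordinates, whose origin is the TCP and whose axes are the flange's). Camera axes: x right, y down, z forward; pixel columns grow to the right and rows downward; lengths in mm; the calibration is good to about 2 mm. A picture is of the moment at which its call begins: read the wrist's pose just before it. calibration takes no time and is no camera call.
- env.job_done(): hands the job in, once; it reports no verdict.
The state is a dict: "time_s": time; "qpos": joint angles; "qvel": joint speeds; "effort": joint torques, N m; "ee_pos": TCP position; "ee_rot": TCP orientation; "force": force on the tool from outside, world axes, zero at the start; "torque": the same for the moment, N m; "gripper_width": finger opening in mm.
Only numpy, scipy, OpenCV 4.12 (cv2) and the standard library are available. Lean on these libraries where they do the work, as an engineer would, in place of code of your own. Each camera call takes 0.05 s, during which the arm holds its last target.

## Working session

There is one attempt and no reset: what is moved stays moved. The work goes in short steps, Python scripts to look and compute and a tool call to move; the robot and the scene stay as the last step left them, time stands still between calls to the robot, and variables do not carry over. Pictures are saved under pics/ and viewed, and the job is handed in when it is done.

Besides the shell and the picture viewer there is one more tool, called as name(argument=value, ...) on one line, values as JSON. play_rows: Moves the arm, as the interface text tells. Its arguments: {"type":"object","properties":{"increments":{"type":"array"},"newtons":{"type":"number"}},"required":["increments"]}

```bash
mkdir -p pics; ls; python3 - <<'E'
from workcell import env
import cv2, numpy as np
np.set_printoptions(precision=4,suppress=True)
print(env.state())
for n in ["scene","side","wrist"]:
    im=env.grab_frame(n); cv2.imwrite(f"pics/{n}0.png",im[:,:,::-1])
    print(n,env.calibration(n))
E
```

```text
pics
{'time_s': 0.0, 'qpos': array([74.4283, 18.3521, 89.7058,  0.0002, 72.0417, -1.1457]), 'qvel': array([-0.0325, -0.086 ,  0.0075,  0.138 , -0.0279, -0.0597]), 'effort': array([  0.0004, -41.2472, -23.1968,   0.0728,   0.0458,  -0.0001]), 'ee_pos': array([143.1216, 556.4247, 227.1198]), 'ee_rot': array([-179.9004,   -0.0021,  165.5739]), 'force': array([-0.6602, -0.0318, -0.471 ]), 'torque': array([-0.0027, -0.0168, -0.0298]), 'gripper_width': 91.05552380680002}
scene {'fx': 368.3995850654007, 'fy': 368.3995850654007, 'cx': 250.492188872825, 'cy': 194.07832639371424, 'R': array([[-0.9275,  0.3737, -0.0095],
       [ 0.3411,  0.8358, -0.4302],
       [-0.1528, -0.4023, -0.9027]]), 't': array([ 458.0518, -128.2925, 1494.092 ])}
side {'fx': 401.2187592383803, 'fy': 401.2187592383803, 'cx': 255.24418825604823, 'cy': 194.1248081813407, 'R': array([[ 0.9813, -0.1922, -0.0075],
       [-0.1276, -0.6211, -0.7733],
       [ 0.144 ,  0.7598, -0.634 ]]), 't': array([-484.7588,  197.9542, 1232.6071])}
wrist {'fx': 308.27145258428015, 'fy': 308.27145258428015, 'cx': 260.33948100407474, 'cy': 189.6814295767469, 'hand_eye': array([[   0.0002,   -0.9647,   -0.2633,   74.0848],
       [   1.    ,    0.0004,   -0.0007,   -0.6814],
       [   0.0008,   -0.2633,    0.9647, -157.5899],
       [   0.    ,    0.    ,    0.    ,    1.    ]])}
```

View pics/scene0.png

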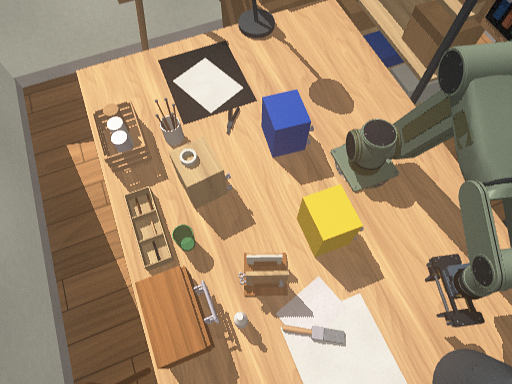

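View pics/side0.png

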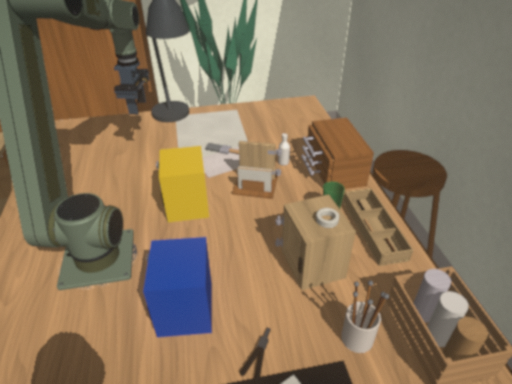

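View pics/wrist0.png

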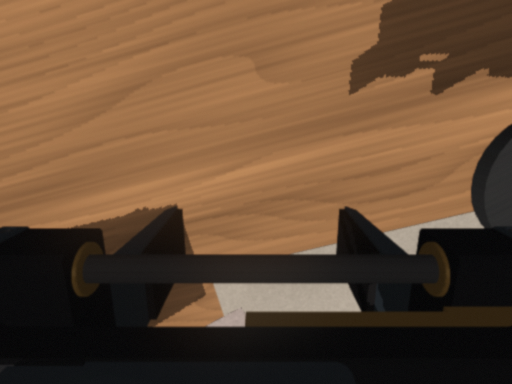

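```bash
cat > h.py <<'E'
import numpy as np, cv2
np.set_printoptions(precision=2,suppress=True)
from scipy.spatial.transform import Rotation as Ro
def proj(cal,X):
    X=np.atleast_2d(X); c=X@np.array(cal['R']).T+np.array(cal['t'])
    return np.c_[cal['fx']*c[:,0]/c[:,2]+cal['cx'],cal['fy']*c[:,1]/c[:,2]+cal['cy']]
def back(cal,u,v,z):
    R=np.array(cal['R']);t=np.array(cal['t'])
    d=R.T@np.array([(u-cal['cx'])/cal['fx'],(v-cal['cy'])/cal['fy'],1]); o=-R.T@t
    return o+d*(z-o[2])/d[2]
def wcal(cal,st):
    H=np.array(cal['hand_eye']); Rt=Ro.from_euler('xyz',st['ee_rot'],degrees=True).as_matrix()
    Rc=Rt@H[:3,:3]; o=Rt@H[:3,3]+st['ee_pos']
    return dict(fx=cal['fx'],fy=cal['fy'],cx=cal['cx'],cy=cal['cy'],R=Rc.T,t=-Rc.T@o)
def crop(src,dst,x0,y0,w,h,s):
    im=cv2.imread(src)[y0:y0+h,x0:x0+w]; cv2.imwrite(dst,cv2.resize(im,None,fx=s,fy=s,interpolation=cv2.INTER_CUBIC))
E
python3 - <<'E'
from h import *
crop("pics/scene0.png","pics/s0cab.png",150,120,100,100,6)
crop("pics/scene0.png","pics/s0rack.png",220,230,100,80,7)
crop("pics/side0.png","pics/d0cab.png",260,180,110,110,5)
crop("pics/side0.png","pics/d0rack.png",220,130,80,75,7)
E
```

```text
(no output)
```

View pics/s0cab.png

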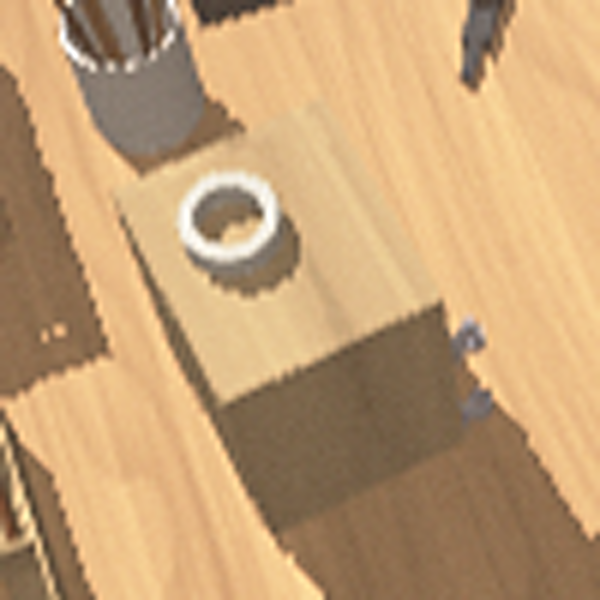

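View pics/s0rack.png

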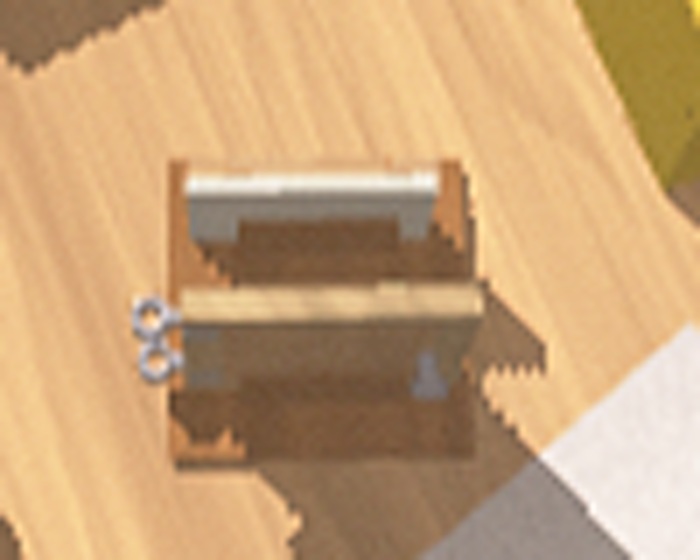

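View pics/d0cab.png

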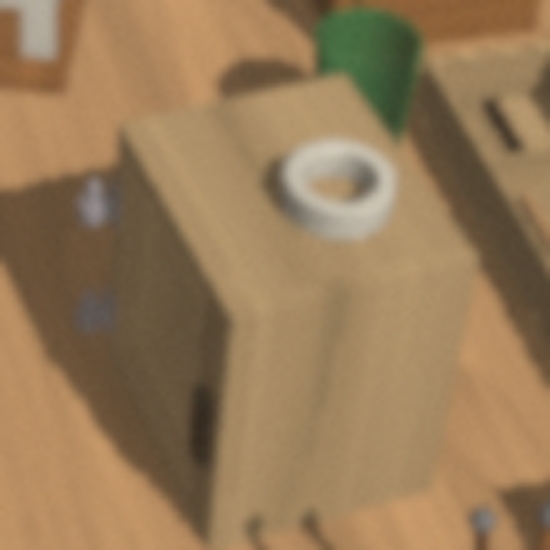

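View pics/d0rack.png

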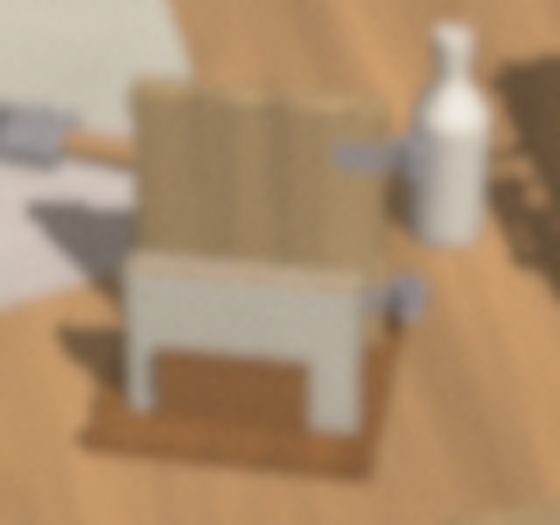

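```bash
cat > fit.py <<'E'
from h import *
from workcell import env
from scipy.optimize import least_squares
S=env.calibration("scene");D=env.calibration("side")
def T(p,L):
    c,s=np.cos(p[2]),np.sin(p[2]); L=np.atleast_2d(L)
    return np.c_[p[0]+c*L[:,0]-s*L[:,1],p[1]+s*L[:,0]+c*L[:,1],L[:,2]]
def fit(obs,p0):
    def f(p):
        return np.concatenate([(proj({'S':S,'D':D}[k],T(p,l))[0]-np.array(uv)) for k,l,uv in obs])
    r=least_squares(f,p0,loss='soft_l1'); return r.x,f(r.x).reshape(-1,2)
sc=lambda x,y:(150+(x-3)/6,120+(y-3)/6)
dc=lambda x,y:(260+(x-2)/5,180+(y-2)/5)
sr=lambda x,y:(220+(x-3)/7,230+(y-3)/7)
dr=lambda x,y:(220+(x-3)/7,130+(y-3)/7)
if __name__=="__main__":
    cab=[('S',(-70,80,190),sc(440,302)),('S',(-70,-80,190),sc(310,100)),('S',(70,80,190),sc(222,405)),('S',(70,-80,190),sc(118,190)),
     ('S',(70,80,0),sc(280,530)),
     ('D',(-70,80,190),dc(122,130)),('D',(-70,-80,190),dc(230,320)),('D',(70,80,190),dc(345,75)),('D',(70,-80,190),dc(475,262)),('D',(-70,-80,0),dc(208,545))]
    p,r=fit(cab,[600,200,0]);print("cab",p[:2],np.degrees(p[2]));print(r)
    for n,z in (("hinge",45),("upper",135)):
        X=T(p,[[-84,72,z]]);print(n,X,proj(S,X),proj(D,X))
    # pin tips measured
    print("obs S",sc(470,335),sc(478,405),"D",dc(95,205),dc(95,310))
    rack=[('S',(75,75,10),sr(460,160)),('S',(-75,75,10),sr(170,160)),('S',(75,-75,10),sr(475,455)),('S',(-75,-75,10),sr(172,458)),
     ('D',(75,75,10),dr(85,440)),('D',(-75,75,10),dr(370,470))]
    q,r=fit(rack,[600,400,3.1]);print("rack",q[:2],np.degrees(q[2]));print(r)
    # door in rack frame; mid at unknown along x
    door=[('S',(67,-7,160),sr(484,318)),('S',(67,7,160),sr(480,285)),('S',(-67,7,160),sr(182,290)),('S',(-67,-7,160),sr(185,322)),
      ('S',(-81,0,143),sr(152,316)),('D',(67,-7,160),dr(133,78)),('D',(-67,7,160),dr(388,100))]
    d,r=fit(door,[q[0],q[1]+35,q[2]]);print("door",d[:2],np.degrees(d[2]));print(r)
    print("door in rack",T([0,0,-q[2]],[[d[0]-q[0],d[1]-q[1],0]]))
    print("tumbler, glue etc", back(S,184,245,0), back(S,241,325,0))
E
python3 fit.py
```

```text
cab [ 639.2  -150.82] 1806.4994473711304
[[ 0.56 -0.45]
 [ 2.37 -0.74]
 [-0.25 -0.15]
 [-1.45  0.19]
 [-1.64  1.21]
 [-0.71 -1.31]
 [ 0.07  0.01]
 [-0.11 -0.09]
 [ 0.69 -0.48]
 [-0.37  1.7 ]]
hinge [[547.59 -88.79  45.  ]] [[228.62 184.89]] [[278.13 243.12]]
upper [[547.59 -88.79 135.  ]] [[227.04 173.55]] [[279.02 221.43]]
obs S (227.83333333333331, 175.33333333333334) (229.16666666666669, 187.0) D (278.6, 220.6) (278.6, 241.6)
rack [546.59 267.5 ] 158.70321031462186
[[-0.04 -0.37]
 [-0.28  0.2 ]
 [ 0.09 -0.01]
 [-0.42  0.15]
 [-0.34 -0.17]
 [-0.3  -0.02]]
door [558.17 301.07] 159.16536998609985
[[ 0.05 -0.22]
 [ 0.33  0.01]
 [-0.15  0.23]
 [-0.52  0.14]
 [-0.17  0.12]
 [-0.14 -0.42]
 [-0.41  1.65]]
door in rack [[  1.41 -35.49   0.  ]]
tumbler, glue etc [780.37  58.47   0.  ] [687.48 395.81   0.  ]
```

play_rows(increments=[[25, -14, 1, 0, 0], [49, -28.5, 1.5, -0.7, 0], [49, -28.5, 1.5, -0.7, 0], [49, -28.5, 1.5, -0.7, 0], [49, -28.5, 1.5, -0.7, 0], [49, -28.5, 1.5, -0.7, 0], [49, -28.5, 1.5, -0.7, 0], [49, -28.5, 1.5, -0.7, 0], [49, -28.5, 1.5, -0.7, 0], [49, -28.5, 1.5, -0.7, 0], [24, -14, 1, -0.1, 0], [0, 0, 0, 0, 0], [0, 0, 0, 0, 0]])

```text
time_s: 1.78
ee_pos: [632.5, 272.8, 243.0]
ee_rot: [-180.0, -0.1, 159.2]
force: [-0.3, 0.5, 0.4]
gripper_width: 91.3
```

```bash
python3 - <<'E'
from h import *
from workcell import env
S=env.calibration("scene")
for n,u,v in [("blue",278,155),("blue",311,150),("yel",317,255),("yel",361,236)]: print(n,back(S,u,v,0))
for n,u,v in [("bluetop",262,97),("bluetop",301,92),("bluetop",270,125),("bluetop",309,122),("yeltop",297,202),("yeltop",341,187),("yeltop",360,225)]: print(n,back(S,u,v,100),back(S,u,v,150))
s=env.state(); print(s['ee_pos'],s['ee_rot'],s['time_s'],s['force'])
im=env.grab_frame("wrist");cv2.imwrite("pics/w1.png",im[:,:,::-1])
E
```

```text
blue [ 306.17 -163.5    -0.  ]
blue [ 170.39 -133.92   -0.  ]
yel [345.92 275.54   0.  ]
yel [163.62 271.84   0.  ]
bluetop [ 284.79 -389.55  100.  ] [ 302.   -350.87  150.  ]
bluetop [ 125.32 -352.2   100.  ] [ 149.18 -315.08  150.  ]
bluetop [ 309.71 -248.16  100.  ] [ 325.87 -215.38  150.  ]
bluetop [ 161.04 -202.71  100.  ] [ 183.41 -171.83  150.  ]
yeltop [352.5   94.85 100.  ] [366.88 113.31 150.  ]
yeltop [179.68 100.93 100.  ] [201.27 119.13 150.  ]
yeltop [188.23 255.9  100.  ] [209.47 267.63 150.  ]
[632.45 272.78 243.04] [-179.98   -0.08  159.19] 1.775 [-0.25  0.53  0.38]
```

View pics/w1.png

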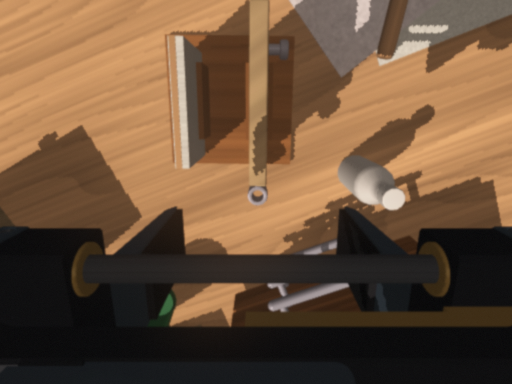

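```bash
python3 - <<'E'
from h import *
crop("pics/w1.png","pics/w1z.png",225,90,70,130,4.5)
crop("pics/w1.png","pics/w1y.png",225,0,70,130,4.5)
a=cv2.imread("pics/w1z.png");b=cv2.imread("pics/w1y.png");cv2.imwrite("pics/w1zz.png",np.hstack([b,a]))
E
```

```text
(no output)
```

View pics/w1zz.png

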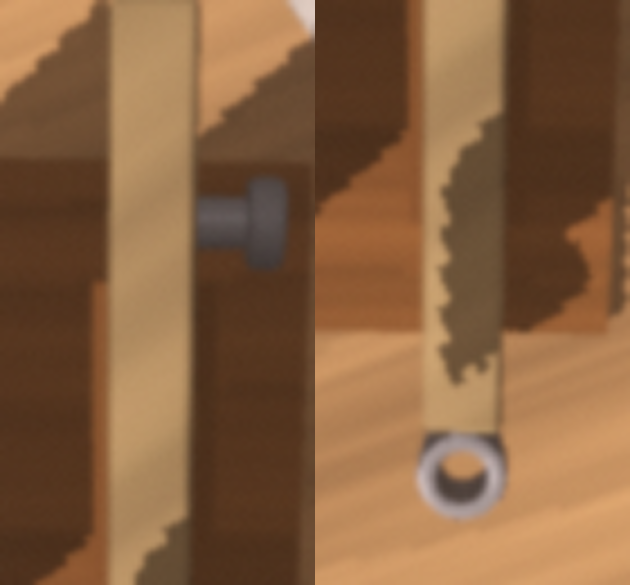

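```bash
python3 - <<'E'
from h import *
from workcell import env
s=dict(ee_pos=np.array([632.45,272.78,243.04]),ee_rot=np.array([-179.98,-.08,159.19]))
W=wcal(env.calibration("wrist"),s)
f=lambda x,y,oy:(225+(x-1.75)/4.5,oy+(y-1.75)/4.5)
h=back(W,*f(462-315,475,90),140)
a=back(W,*f((109+196)/2,15,0),160); b=back(W,*f((424+501-630)/2,425,90),160)
print("hinge",h,"far",a,"near",b); d=a-b; print(np.degrees(np.arctan2(d[1],d[0])))
x=(d/np.linalg.norm(d)); print("mid from hinge", h+81*x, "near edge",b, np.dot(b-h,x))
p=proj(W,[h,h+81*x+[0,0,20]]);print(p)
E
```

```text
hinge [633.06 268.72 140.  ] far [498.11 321.51 160.  ] near [619.03 274.41 160.  ]
158.71505944941896
mid from hinge [557.58 298.12 140.  ] near edge [619.03 274.41 160.  ] 15.132439127847102
[[257.28 195.17]
 [257.63  98.79]]
```

play_rows(increments=[[-4, -20, 4, 2, 0], [-11, -49, 1, 4, 0], [-11, -49, 1, 4, 0], [-11, -49, 1, 4, 0], [-11, -49, 1, 4, 0], [-11, -49, 1, 4, 0], [-11, -49, 0, 4, 0], [-11, -35, 0, 1.3, 0], [-4, -15, 0, 0, 0], [0, 0, 0, 0, 0], [0, 0, 0, 0, 0]])

```text
time_s: 3.2
ee_pos: [548.6, -90.2, 252.5]
ee_rot: [180.0, 0.0, -173.5]
force: [1.3, 0.4, 0.4]
gripper_width: 91.4
```

```bash
python3 - <<'E'
from h import *
from workcell import env
s=env.state(); print(repr(s['ee_pos']),s['ee_rot'],s['time_s'],s['force'])
np.save("s2.npy",np.r_[s['ee_pos'],s['ee_rot']])
im=env.grab_frame("wrist");cv2.imwrite("pics/w2.png",im[:,:,::-1])
crop("pics/w2.png","pics/w2z.png",200,130,130,100,6)
E
```

```text
array([548.62, -90.18, 252.54]) [ 179.96    0.03 -173.45] 3.2 [1.31 0.42 0.38]
```

View pics/w2.png

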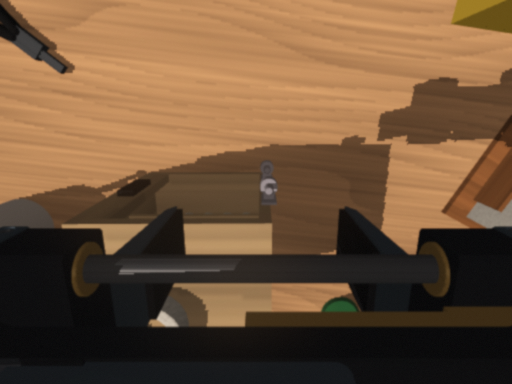

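View pics/w2z.png

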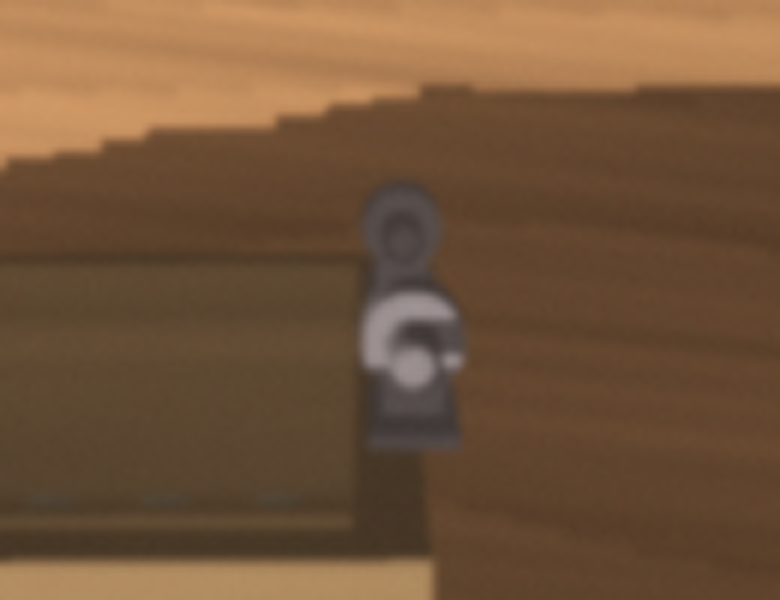

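```bash
cat >> h.py <<'E'
def st(v): return dict(ee_pos=np.array(v[:3]),ee_rot=np.array(v[3:]))
E
python3 - <<'E'
from h import *
from workcell import env
C=env.calibration("wrist"); s=np.load("s2.npy"); W=wcal(C,st(s))
f=lambda x,y:(200+(x-2.5)/6,130+(y-2.5)/6)
up=back(W,*f(411,366),149); sh=back(W,*f(413,341),135); lo=back(W,*f(402,237),59); lsh=back(W,*f(401,219),45)
print(up,sh,lo,lsh)
c1=back(W,*f(435,556),190); c2=back(W,70,223.5,190);d=c1-c2;print(c1,c2,np.degrees(np.arctan2(d[1],d[0])),np.linalg.norm(d))
# cabinet frame
for yaw in (6.5,):
    y=np.radians(yaw);ey=np.array([-np.sin(y),np.cos(y)]);ex=np.array([np.cos(y),np.sin(y)])
    for n,p in(("up",up),("sh",sh),("lo",lo)): print(n,(p-c1)[:2]@ex,(p-c1)[:2]@ey)
E
python3 -c "
from h import *
crop('pics/w2.png','pics/w2c.png',50,190,240,45,3.3)"
```

```text
[545.68 -84.44 149.  ] [545.48 -83.81 135.  ] [544.63 -84.15  59.  ] [543.79 -84.18  45.  ]
[559.05 -80.73 190.  ] [ 577.69 -233.8   190.  ] 96.94256780283723 154.20820449812473
up -13.709105938576588 -2.1730334053718834
sh -13.829949961633606 -1.5320085786399191
lo -14.711914367100984 -1.7695799414735722
```

View pics/w2c.png

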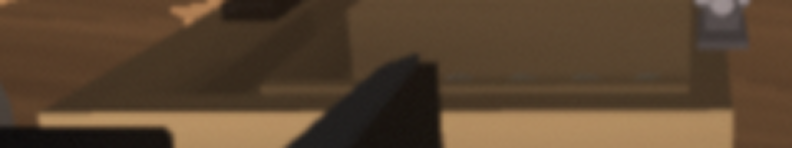

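play_rows(increments=[[0, 20, 0, 0, 0], [1, 50, 0, -4, 0], [1, 50, 0, -4, 0], [1, 50, 0, -4, 0], [1, 50, 0, -4, 0], [1, 50, 0, -4, 0], [1, 50, 0, -4, 0], [1, 48, 0, -3.6, 0], [2, 20, -10, 0, 0], [0, 0, -40, 0, 0], [0, 0, -30, 0, 0], [0, 0, 0, 0, 0], [0, 0, 0, 0, 0]])

```text
time_s: 4.88
ee_pos: [557.7, 296.8, 173.6]
ee_rot: [179.9, 0.1, 158.9]
force: [-0.7, -0.2, 0.8]
gripper_width: 91.3
```

```bash
python3 - <<'E'
from h import *
from workcell import env
s=env.state(); print(repr(s['ee_pos']),s['ee_rot'],s['time_s'],s['force'])
im=env.grab_frame("wrist");cv2.imwrite("pics/w3.png",im[:,:,::-1])
crop("pics/w3.png","pics/w3z.png",160,0,200,150,4)
E
```

```text
array([557.7 , 296.76, 173.58]) [179.93   0.07 158.89] 4.875 [-0.66 -0.16  0.76]
```

View pics/w3.png

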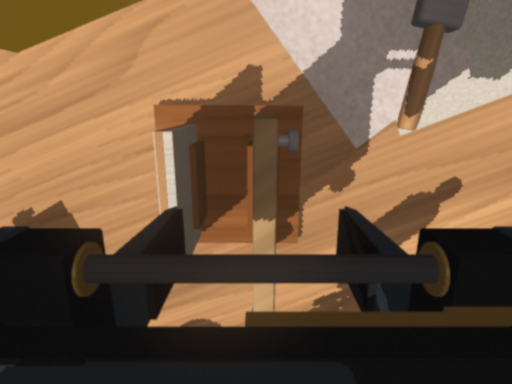

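```bash
python3 - <<'E'
from h import *
crop("pics/w3.png","pics/w3z.png",235,105,70,130,4.5)
E
```

```text
(no output)
```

View pics/w3z.png

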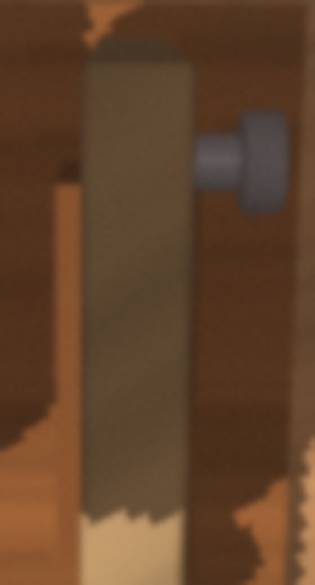

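```bash
cat >> h.py <<'E'
def totool(s,X):
    Rt=Ro.from_euler('xyz',s['ee_rot'],degrees=True).as_matrix()
    return Rt.T@(np.array(X)-s['ee_pos'])
E
python3 - <<'E'
from h import *
from workcell import env
C=env.calibration("wrist"); s=st([557.7,296.76,173.58,179.93,.07,158.89]); W=wcal(C,s)
f=lambda x,y:(235+(x-1.75)/4.5,105+(y-1.75)/4.5)
a=back(W,*f(138,63),160);b=back(W,*f(132.5,560),160);d=a-b
print(a,b,np.degrees(np.arctan2(d[1],d[0])),totool(s,a),totool(s,b))
E
```

```text
[495.74 322.7  160.  ] [555.5  299.15 160.  ] 158.4925747047285 [67.17  1.87 13.5 ] [ 2.93  1.42 13.58]
```

play_rows(increments=[[0.6, 1.5, -10, -0.3, 0], [0, 0, -20, 0, 0], [0, 0, 0, 0, 0], [0, 0, 0, 0, 0.5], [0, 0, 0, 0, 0.8], [0, 0, 0, 0, 1], [0, 0, 0, 0, 1], [0, 0, 0, 0, 1], [0, 0, 0, 0, 1], [0, 0, 0, 0, 1]], newtons=25)

```text
time_s: 6.18
ee_pos: [557.9, 297.9, 142.5]
ee_rot: [180.0, 0.0, 158.6]
force: [0.5, -0.7, -0.3]
gripper_width: 23.9
```

play_rows(increments=[[0, 0, 0, 0, 1], [0, 0, 0, 0, 1], [0, 0, 0, 0, 1]])

```text
time_s: 6.55
ee_pos: [557.9, 297.9, 142.5]
ee_rot: [180.0, 0.0, 158.6]
force: [-0.4, 0.6, -0.2]
gripper_width: 13.9
```

play_rows(increments=[[0, 0, 0, 0, 1], [0, 0, 5, 0, 1], [0, 0, 10, 0, 1], [0, 0, 15, 0, 1], [0, 0, 15, 0, 1], [0, 0, 15, 0, 1], [0, 0, 10, 0, 1], [0, 0, 0, 0, 1], [0, 0, 0, 0, 1], [0, 0, 0, 0, 1], [0, 0, 0, 0, 1]], newtons=45)

```text
time_s: 7.92
ee_pos: [557.7, 297.8, 211.9]
ee_rot: [-180.0, -0.0, 158.6]
force: [-0.1, -0.5, -3.4]
gripper_width: 13.9
```

```bash
python3 - <<'E'
from h import *
from workcell import env
s=env.state(); print(repr(s['ee_pos']),s['ee_rot'],s['time_s'],s['force'],s['gripper_width'],s['torque'])
np.save("s4.npy",np.r_[s['ee_pos'],s['ee_rot']])
im=env.grab_frame("wrist");cv2.imwrite("pics/w4.png",im[:,:,::-1])
crop("pics/w4.png","pics/w4z.png",235,85,70,140,4.2)
im=env.grab_frame("side");cv2.imwrite("pics/d4.png",im[:,:,::-1])
crop("pics/d4.png","pics/d4z.png",200,80,110,120,4.5)
E
```

```text
array([557.69, 297.81, 211.92]) [-179.96   -0.04  158.58] 7.925 [-0.11 -0.51 -3.44] 13.912641607292562 [ 0.03 -0.02  0.01]
```

View pics/w4z.png

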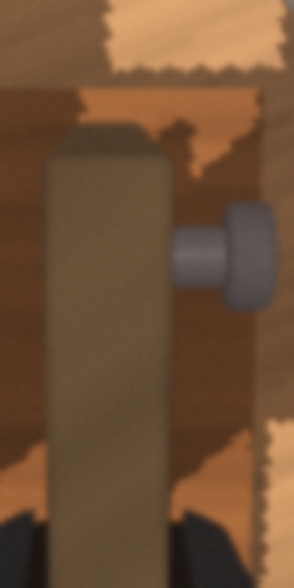

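View pics/d4z.png

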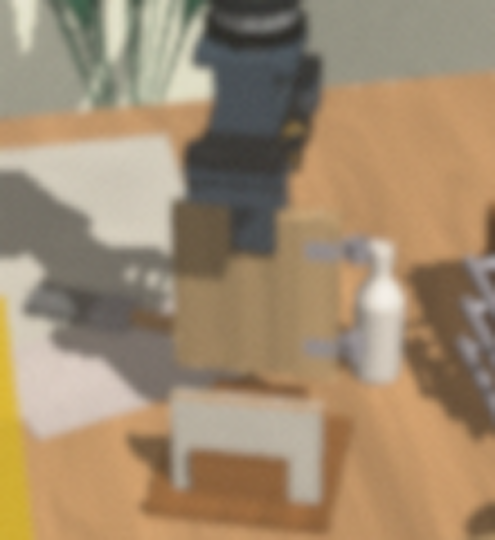

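View pics/w4.png

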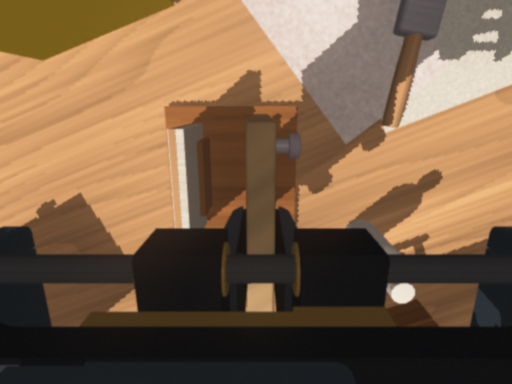

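```bash
python3 - <<'E'
from h import *
from workcell import env
C=env.calibration("wrist"); s=st(np.load("s4.npy")); W=wcal(C,s)
z=s['ee_pos'][2]+17.5
f=lambda x,y:(235+(x-1.6)/4.2,85+(y-1.6)/4.2)
a=totool(s,back(W,*f(107.5,155),z));b=totool(s,back(W,*f(109,500),z));d=a-b
print(a,b,np.degrees(np.arctan2(d[1],d[0])))
# expected socket in tool by w1 measure
h=np.array([633.06,268.72,140]); g=st([557.9,297.9,142.5,180,0,158.6]); print("socket in tool (w1)",totool(g,h))
h=np.array([a[0]-148,0,0]);print("socket x from free edge",h)
# pin in tool frame at w2
s2=st(np.load("s2.npy")); P=np.array([545.6,-84.3,149]); print("pin in tool2",totool(s2,P))
E
```

```text
[ 67.14  -0.84 -17.45] [ 28.83  -0.67 -17.48] -0.2583336978894604
socket in tool (w1) [-80.63   0.26   2.5 ]
socket x from free edge [-80.86   0.     0.  ]
pin in tool2 [  2.38   6.1  103.54]
```

play_rows(increments=[[0, 0, 15, 0, 1], [0, 0, 15, 0, 1], [0, 0, 15, 0, 1], [-5, -15, 2, 1, 1], [-9, -29, 0, 2.2, 1], [-12, -38, 0, 2.7, 1], [-12, -38, 0, 2.7, 1], [-12, -38, 0, 2.7, 1], [-12, -38, 0, 2.7, 1], [-12, -38, 0, 2.7, 1], [-12, -38, 0, 2.7, 1], [-12, -38, 0, 2.7, 1], [-12, -38, 0, 2.7, 1], [-10, -30, 0, 2.1, 1], [-2, -10, 0, 1, 1], [0, 0, 0, 0, 1], [0, 0, 0, 0, 1]])

```text
time_s: 10.15
ee_pos: [435.4, -89.9, 259.5]
ee_rot: [180.0, -0.0, -173.5]
force: [-0.0, 0.4, -3.1]
gripper_width: 13.5
```

play_rows(increments=[[0, -2, -10, 0, 1], [0, -2, -20, 0, 1], [0, -2, -20, 0, 1], [0, 0, -15, 0, 1], [0, 0, -4, 0, 1], [0, 0, 0, 0, 1], [0, 0, 0, 0, 1]])

```text
time_s: 11.02
ee_pos: [436.3, -96.1, 191.0]
ee_rot: [-180.0, 0.1, -173.5]
force: [-0.2, -0.2, -2.7]
gripper_width: 14.3
```

```bash
python3 - <<'E'
from h import *
from workcell import env
s=env.state(); print(repr(s['ee_pos']),s['ee_rot'],s['time_s'],s['force'],s['gripper_width'],s['torque'])
for n in ("scene","side"):
    im=env.grab_frame(n);cv2.imwrite(f"pics/{n}5.png",im[:,:,::-1])
a=cv2.imread("pics/scene5.png")[110:230,160:300];b=cv2.imread("pics/side5.png")[150:300,220:360]
cv2.imwrite("pics/c5.png",np.hstack([cv2.resize(a,(420,360),interpolation=2),cv2.resize(b,(336,360),interpolation=2)]))
E
```

```text
array([436.35, -96.13, 191.03]) [-179.98    0.07 -173.51] 11.025 [-0.22 -0.17 -2.65] 14.308922841155859 [-0.    0.02 -0.06]
```

View pics/c5.png

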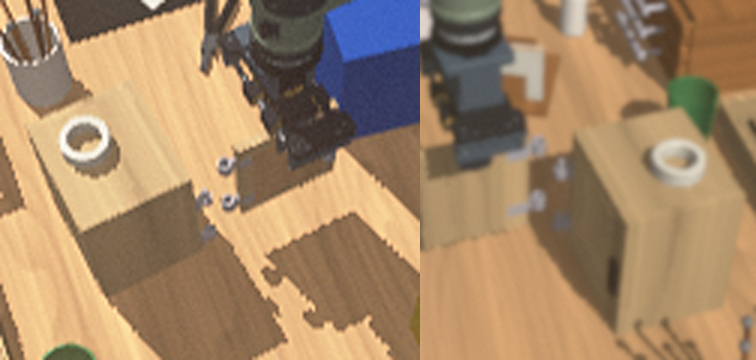

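play_rows(increments=[[6, 0.6, 0, 0, 1], [8, 0.8, 0, 0, 1], [8, 0.9, 0, 0, 1], [5, 0.6, 0, 0, 1], [2, 0.3, 0, 0, 1], [0, 0, 0, 0, 1], [0, 0, 0, 0, 1], [0, 0, 0, 0, 1]])

```text
time_s: 12.12
ee_pos: [464.7, -92.9, 190.5]
ee_rot: [180.0, -0.0, -173.5]
force: [-0.2, 0.0, -2.9]
gripper_width: 13.4
```

```bash
python3 - <<'E'
from h import *
from workcell import env
s=env.state(); print(repr(s['ee_pos']),s['ee_rot'],s['time_s'],s['force'],s['gripper_width'],s['torque'])
for n in ("scene","side"):
    im=env.grab_frame(n);cv2.imwrite(f"pics/{n}6.png",im[:,:,::-1])
a=cv2.imread("pics/scene6.png")[150:210,200:260];b=cv2.imread("pics/side6.png")[200:260,250:310]
cv2.imwrite("pics/c6.png",np.hstack([cv2.resize(a,(390,390),interpolation=2),cv2.resize(b,(390,390),interpolation=2)]))
S=env.calibration("scene");D=env.calibration("side")
P=np.array([545.6,-84.3,0])
for z in (45,59,135,149): print(z,proj(S,P+[0,0,z]),proj(D,P+[0,0,z]))
E
```

```text
array([464.68, -92.93, 190.51]) [ 180.     -0.   -173.53] 12.125 [-0.16  0.   -2.94] 13.38367985185136 [0.05 0.02 0.01]
45 [[229.52 185.68]] [[277.14 242.16]]
59 [[229.29 184.01]] [[277.27 238.92]]
135 [[227.99 174.38]] [[277.99 220.48]]
149 [[227.74 172.5 ]] [[278.12 216.91]]
```

View pics/c6.png

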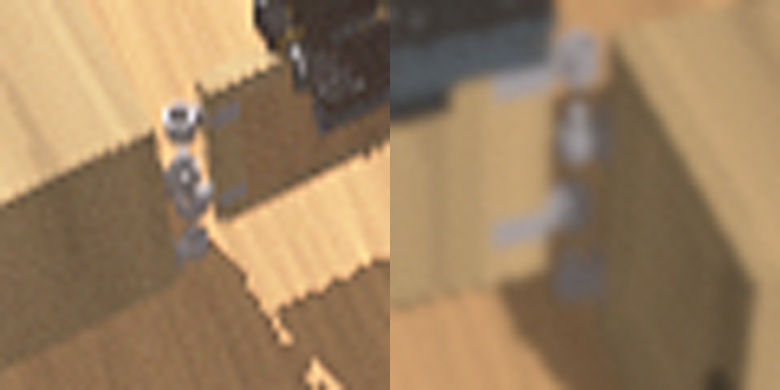

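play_rows(increments=[[0.7, 0, -6, 0, 1], [0, 0, -6, 0, 1], [0, 0, -4, 0, 1], [0, 0, -1.5, 0, 1], [0, 0, 0, 0, 1], [0, 0, 0, 0, 1]])

```text
time_s: 12.98
ee_pos: [465.7, -92.9, 173.1]
ee_rot: [180.0, 0.0, -173.5]
force: [-0.4, 0.3, -3.0]
gripper_width: 13.7
```

play_rows(increments=[[0, 0, -1.5, 0, 1], [0, 0, -1.5, 0, 1], [0, 0, -1, 0, 1], [0, 0, 0, 0, 1]])

```text
time_s: 13.48
ee_pos: [465.5, -92.9, 168.8]
ee_rot: [180.0, -0.0, -173.5]
force: [0.5, -0.2, -3.0]
gripper_width: 13.6
```

play_rows(increments=[[0, 0, -1, 0, 1], [0, 0, -1, 0, 1], [0, 0, 0, 0, 1]])

```text
time_s: 13.85
ee_pos: [465.5, -92.9, 166.9]
ee_rot: [180.0, -0.0, -173.5]
force: [-0.6, 0.2, -2.6]
gripper_width: 13.7
```

play_rows(increments=[[0, 0, -1, 0, 1], [0, 0, -1, 0, 1], [0, 0, 0, 0, 1]])

```text
time_s: 14.22
ee_pos: [465.5, -92.9, 164.9]
ee_rot: [180.0, -0.0, -173.5]
force: [0.0, 0.7, -3.3]
gripper_width: 14.1
```

```bash
python3 - <<'E'
from h import *
from workcell import env
for n in ("scene","side"):
    im=env.grab_frame(n);cv2.imwrite(f"pics/{n}7.png",im[:,:,::-1])
a=cv2.imread("pics/scene7.png")[150:210,200:260];b=cv2.imread("pics/side7.png")[200:260,250:310]
cv2.imwrite("pics/c7.png",np.hstack([cv2.resize(a,(390,390),interpolation=2),cv2.resize(b,(390,390),interpolation=2)]))
E
```

View pics/c7.png

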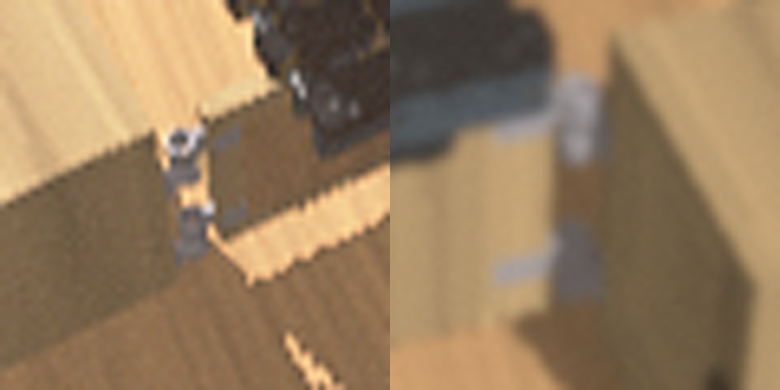

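Sockets overlie the pins in both views with no force, so it appears to be threaded. I'll continue down gently.

play_rows(increments=[[0, 0, -1.5, 0, 1], [0, 0, -1.5, 0, 1], [0, 0, 0, 0, 1]])

```text
time_s: 14.7
ee_pos: [465.4, -92.9, 161.8]
ee_rot: [180.0, -0.0, -173.5]
force: [0.1, 0.2, -3.8]
gripper_width: 13.7
```

play_rows(increments=[[0, 0, -1.5, 0, 1], [0, 0, -1, 0, 1], [0, 0, 0, 0, 1]])

```text
time_s: 15.08
ee_pos: [465.5, -92.9, 159.4]
ee_rot: [180.0, -0.0, -173.5]
force: [1.5, 0.1, -2.3]
gripper_width: 13.9
```

play_rows(increments=[[0, 0, -1, 0, 1], [0, 0, -1, 0, 1], [0, 0, 0, 0, 1]])

```text
time_s: 15.45
ee_pos: [465.5, -92.9, 157.4]
ee_rot: [180.0, -0.0, -173.5]
force: [-0.1, 0.5, -2.1]
gripper_width: 14.0
```

play_rows(increments=[[0, 0, -0.7, 0, 1], [0, 0, -0.7, 0, 1], [0, 0, 0, 0, 1]])

```text
time_s: 15.82
ee_pos: [465.5, -92.9, 156.0]
ee_rot: [180.0, -0.0, -173.5]
force: [0.2, 0.2, -3.3]
gripper_width: 14.0
```

play_rows(increments=[[0, 0, -0.5, 0, 1], [0, 0, 0, 0, 1]])

```text
time_s: 16.08
ee_pos: [465.5, -92.9, 155.5]
ee_rot: [180.0, -0.0, -173.5]
force: [-0.6, -0.6, -3.1]
gripper_width: 13.7
```

play_rows(increments=[[0, 0, -0.5, 0, 1], [0, 0, 0, 0, 1]])

```text
time_s: 16.32
ee_pos: [465.6, -92.9, 155.4]
ee_rot: [-180.0, 0.0, -173.5]
force: [-1.3, 0.5, -0.8]
gripper_width: 13.7
```

play_rows(increments=[[0, 0, -0.3, 0, 1], [0, 0, 0, 0, 1], [0, 0, 0, 0, 0.8], [0, 0, 0, 0, 0.7], [0, 0, 0, 0, 0.65], [0, 0, 0, 0, 0.65], [0, 0, 0, 0, 0.65]])

```text
time_s: 17.2
ee_pos: [465.6, -92.9, 154.7]
ee_rot: [180.0, -0.0, -173.5]
force: [-0.1, 0.1, 0.3]
gripper_width: 32.0
```

```bash
python3 - <<'E'
from h import *
from workcell import env
s=env.state(); print(repr(s['ee_pos']),s['ee_rot'],s['time_s'],s['force'],s['gripper_width'],s['torque'])
for n in ("scene","side","wrist"):
    im=env.grab_frame(n);cv2.imwrite(f"pics/{n}8.png",im[:,:,::-1])
a=cv2.imread("pics/scene8.png")[150:210,200:260];b=cv2.imread("pics/side8.png")[200:260,250:310]
cv2.imwrite("pics/c8.png",np.hstack([cv2.resize(a,(390,390),interpolation=2),cv2.resize(b,(390,390),interpolation=2)]))
E
```

```text
array([465.6 , -92.91, 154.71]) [ 179.99   -0.   -173.52] 17.2 [-0.14  0.1   0.32] 31.985063941032593 [ 0.06  0.01 -0.06]
```

View pics/c8.png

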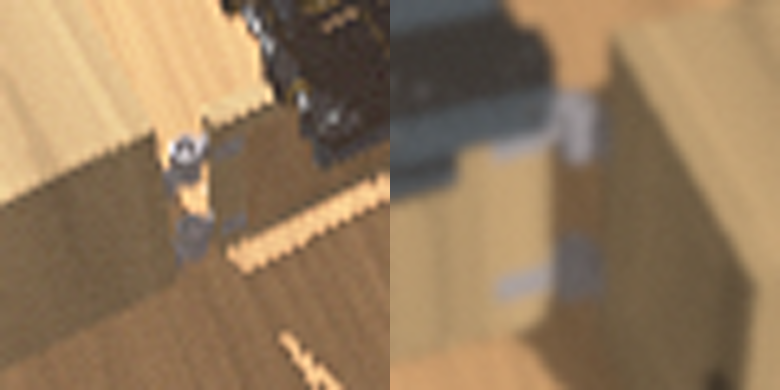

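View pics/wrist8.png

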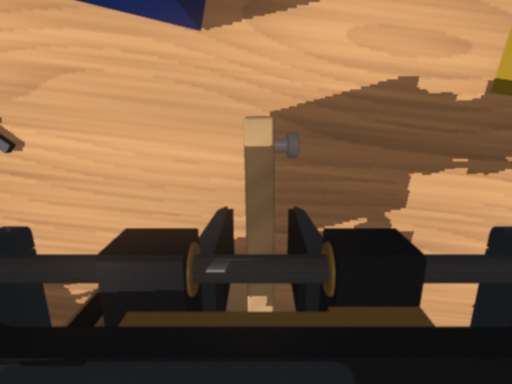

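```bash
python3 - <<'E'
from h import *
from workcell import env
S=env.calibration("scene");D=env.calibration("side")
print("pot base S",back(S,175,146,0),"D",back(D,360,350,0)); print("pot rim S",back(S,171,130,90))
for b in [(160,105),(168,100),(175,105)]: print("bristle tip",back(S,*b,215))
print("tape",back(S,188,158,200))
H=np.array([546.1,-83.7])
for th in (0,10,20,30,40,50,60,70,80,85,90,92):
    a=np.radians(186.5+th);u=np.array([np.cos(a),np.sin(a)]);n=np.array([np.cos(a-np.pi/2),np.sin(a-np.pi/2)]);t=np.radians(th)
    c=13.5*np.cos(t)+16*np.sin(t)
    print(th,H+125*u+(7+c)*n)
E
```

```text
pot base S [ 685.76 -366.33    0.  ] D [ 672.05 -441.23    0.  ]
pot rim S [ 679.36 -381.84   90.  ]
bristle tip [ 686.78 -409.53  215.  ]
bristle tip [ 652.78 -420.69  215.  ]
bristle tip [ 635.46 -388.39  215.  ]
tape [ 660.02 -162.7   200.  ]
0 [419.58 -77.48]
10 [419.69 -97.08]
20 [ 423.01 -116.96]
30 [ 429.74 -136.6 ]
40 [ 440.02 -155.36]
50 [ 453.81 -172.52]
60 [ 470.94 -187.32]
70 [ 491.   -199.02]
80 [ 513.41 -206.93]
85 [ 525.26 -209.29]
90 [ 537.4 -210.5]
92 [ 542.3  -210.66]
```

play_rows(increments=[[0, 0, 0, 0, 0.5], [0, 0, 5, 0, 0.5], [0, 0, 15, 0, 0.5], [0, 0, 20, 0, 0.5], [0, 0, 15, 0, 0.5], [0, 0, 0, 0, 0.5]])

```text
time_s: 18.1
ee_pos: [466.3, -93.1, 211.0]
ee_rot: [-180.0, 0.2, -173.5]
force: [0.3, -0.2, -0.3]
gripper_width: 45.7
```

```bash
python3 - <<'E'
from h import *
from workcell import env
s=env.state(); print(repr(s['ee_pos']),s['ee_rot'],s['time_s'],s['force'],s['gripper_width'])
np.save("s9.npy",np.r_[s['ee_pos'],s['ee_rot']])
for n in ("scene","side","wrist"):
    im=env.grab_frame(n);cv2.imwrite(f"pics/{n}9.png",im[:,:,::-1])
a=cv2.imread("pics/scene9.png")[150:210,200:260];b=cv2.imread("pics/side9.png")[200:260,250:310]
cv2.imwrite("pics/c9.png",np.hstack([cv2.resize(a,(390,390),interpolation=2),cv2.resize(b,(390,390),interpolation=2)]))
E
```

```text
array([466.29, -93.08, 210.98]) [-179.95    0.16 -173.53] 18.1 [ 0.29 -0.19 -0.26] 45.70134722591418
```

View pics/c9.png

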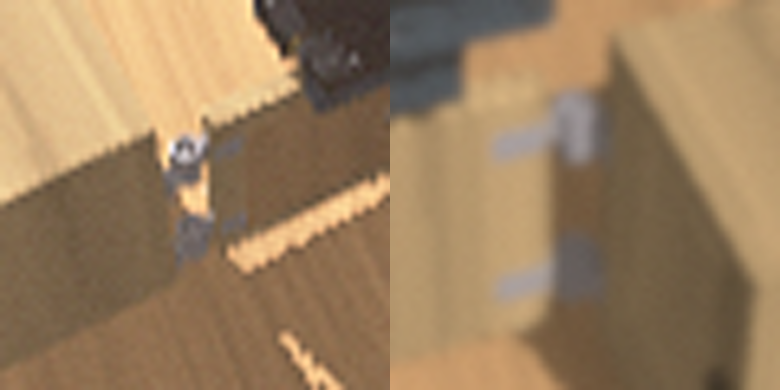

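View pics/wrist9.png

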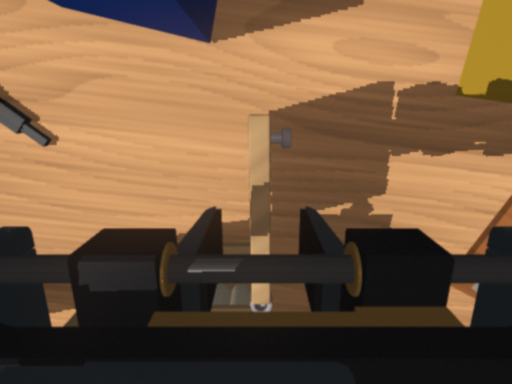

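play_rows(increments=[[-24, 17, 2, 0, 1], [-24, 17, 0, 0, 1], [0, 0, 0, 0, 1], [0, 0, -10, 0, 1], [0, 0, -20, 0, 1], [0, 0, -20, 0, 1], [0, 0, -11, 0, 1], [0, 0, 0, 0, 1]], newtons=30)

```text
time_s: 19.25
ee_pos: [417.4, -59.1, 149.8]
ee_rot: [180.0, -0.1, -173.5]
force: [-0.5, -0.1, 0.3]
gripper_width: 0.2
```

play_rows(increments=[[0.5, -9, 0, 0, 1], [0.5, -9, 0, 0, 1], [0, -10, 0, 0, 1], [0.6, -10, 0, 0, 1], [1.7, -10, 0, 0, 1], [1.7, -10, 0, 0, 1], [3.4, -9.8, 0, 0, 1], [3.4, -9.8, 0, 0, 1], [5.2, -9.4, 0, 0, 1], [5.2, -9.4, 0, 0, 1], [6.9, -8.6, 0, 0, 1], [6.9, -8.6, 0, 0, 1], [0, 0, 0, 0, 1]])

```text
time_s: 20.88
ee_pos: [454.2, -173.2, 150.7]
ee_rot: [-180.0, 0.0, -173.6]
force: [-0.5, 0.3, 0.0]
gripper_width: 0.5
```

```bash
python3 - <<'E'
from h import *
from workcell import env
s=env.state(); print(repr(s['ee_pos']),s['ee_rot'],s['time_s'],s['force'],s['gripper_width'])
for n in ("scene","side"):
    im=env.grab_frame(n);cv2.imwrite(f"pics/{n}10.png",im[:,:,::-1])
a=cv2.imread("pics/scene10.png")[110:230,160:280];b=cv2.imread("pics/side10.png")[180:300,230:350]
cv2.imwrite("pics/c10.png",np.hstack([cv2.resize(a,(390,390),interpolation=2),cv2.resize(b,(390,390),interpolation=2)]))
E
```

```text
array([ 454.2 , -173.15,  150.72]) [-179.99    0.02 -173.56] 20.875 [-0.48  0.29  0.02] 0.5132717613626376
```

View pics/c10.png

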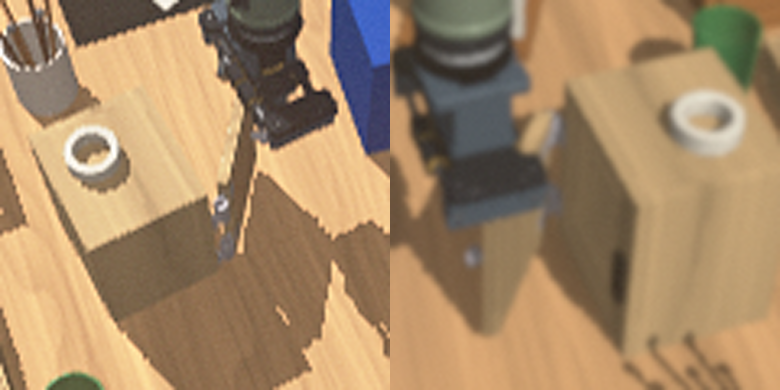

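play_rows(increments=[[4, -3.5, 0, 0, 1], [6, -5, 0, 0, 1], [6.8, -5.5, 0, 0, 1], [6.6, -4, 0, 0, 1], [6.6, -4, 0, 0, 1], [6.6, -4, 0, 0, 1], [5.6, -2, 0, 0, 1], [5.6, -2, 0, 0, 1], [5.6, -2, 0, 0, 1], [4, -1.2, 0, 0, 1], [0, 0, 0, 0, 1]])

```text
time_s: 22.35
ee_pos: [511.2, -205.8, 150.7]
ee_rot: [180.0, -0.0, -173.5]
force: [-1.2, -0.9, -0.3]
gripper_width: 0.4
```

play_rows(increments=[[3, -0.8, 0, 0, 1], [3, -0.8, 0, 0, 1], [3, -0.8, 0, 0, 1], [2, -0.3, 0, 0, 1], [2, -0.3, 0, 0, 1], [0, 0, 0, 0, 1]])

```text
time_s: 23.1
ee_pos: [524.1, -208.8, 150.7]
ee_rot: [-180.0, 0.0, -173.5]
force: [-0.8, 0.1, -0.6]
gripper_width: 0.6
```

```bash
python3 - <<'E'
from h import *
from workcell import env
s=env.state(); print(repr(s['ee_pos']),s['ee_rot'],s['time_s'],s['force'],s['gripper_width'])
for n in ("scene","side"):
    im=env.grab_frame(n);cv2.imwrite(f"pics/{n}11.png",im[:,:,::-1])
a=cv2.imread("pics/scene11.png")[110:230,160:280];b=cv2.imread("pics/side11.png")[180:300,230:350]
cv2.imwrite("pics/c11.png",np.hstack([cv2.resize(a,(390,390),interpolation=2),cv2.resize(b,(390,390),interpolation=2)]))
E
```

```text
array([ 524.1 , -208.77,  150.74]) [-180.      0.   -173.52] 23.1 [-0.83  0.11 -0.56] 0.5504388076337091
```

View pics/c11.png

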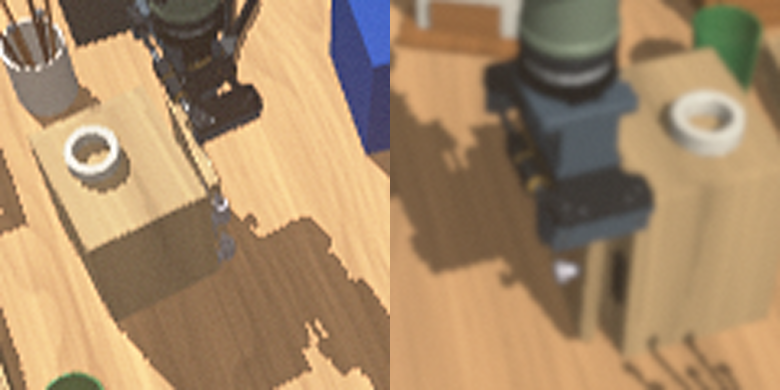

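play_rows(increments=[[2, -0.2, 0, 0, 1], [2, -0.2, 0, 0, 1], [2, -0.2, 0, 0, 1], [1.5, -0.1, 0, 0, 1], [0, 0, 0, 0, 1]])

```text
time_s: 23.82
ee_pos: [531.6, -209.4, 150.7]
ee_rot: [180.0, -0.0, -173.5]
force: [-0.3, 0.1, 0.5]
gripper_width: 0.4
```

play_rows(increments=[[1.5, 0, 0, 0, 1], [1.5, 0, 0, 0, 1], [0, 0, 0, 0, 1]])

```text
time_s: 24.2
ee_pos: [534.6, -209.4, 150.8]
ee_rot: [180.0, 0.0, -173.5]
force: [-0.3, -0.5, 1.1]
gripper_width: 0.2
```

play_rows(increments=[[1, 0, 0, 0, 1], [1, 0, 0, 0, 1], [0, 0, 0, 0, 1]])

```text
time_s: 24.58
ee_pos: [536.5, -209.4, 150.8]
ee_rot: [180.0, -0.0, -173.5]
force: [0.3, -0.1, 0.5]
gripper_width: 0.5
```

play_rows(increments=[[1, 0, 0, 0, 1], [0, 0, 0, 0, 1]])

```text
time_s: 24.82
ee_pos: [537.2, -209.4, 150.7]
ee_rot: [180.0, -0.0, -173.5]
force: [-1.1, 0.2, -0.0]
gripper_width: 0.4
```

```bash
python3 - <<'E'
from h import *
from workcell import env
s=env.state(); print(repr(s['ee_pos']),s['ee_rot'],s['time_s'],s['force'],s['gripper_width'])
for n in ("scene","side"):
    im=env.grab_frame(n);cv2.imwrite(f"pics/{n}12.png",im[:,:,::-1])
a=cv2.imread("pics/scene12.png")[110:230,160:280];b=cv2.imread("pics/side12.png")[180:300,230:350]
cv2.imwrite("pics/c12.png",np.hstack([cv2.resize(a,(390,390),interpolation=2),cv2.resize(b,(390,390),interpolation=2)]))
E
```

```text
array([ 537.25, -209.39,  150.74]) [ 179.99   -0.03 -173.52] 24.825 [-1.06  0.16 -0.05] 0.35065913029488965
```

View pics/c12.png

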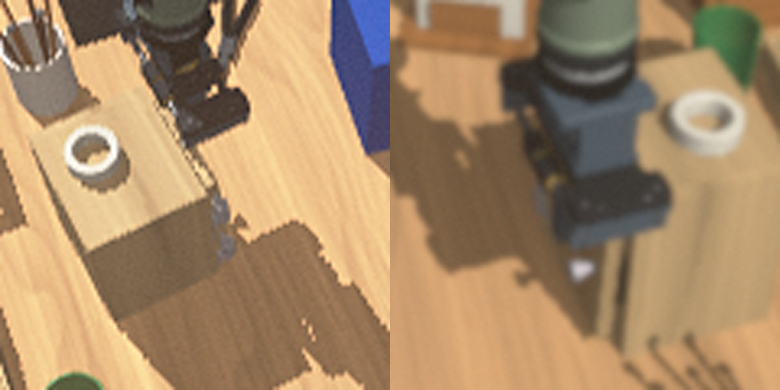

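play_rows(increments=[[1, 0, 0, 0, 1], [0, 0, 0, 0, 1]])

```text
time_s: 25.18
ee_pos: [537.4, -209.4, 150.7]
ee_rot: [180.0, -0.1, -173.5]
force: [-5.5, -0.0, 2.6]
gripper_width: 0.4
```

play_rows(increments=[[1, 0, 0, 0, 1], [0, 0, 0, 0, 1]])

```text
time_s: 25.42
ee_pos: [537.5, -209.4, 150.8]
ee_rot: [180.0, -0.2, -173.5]
force: [-6.9, -0.3, 3.7]
gripper_width: 0.4
```

play_rows(increments=[[1, 0, 0, 0, 1], [0, 0, 0, 0, 1]])

```text
time_s: 25.68
ee_pos: [537.6, -209.3, 150.8]
ee_rot: [179.9, -0.4, -173.5]
force: [-9.3, -0.6, 5.5]
gripper_width: 0.6
```

play_rows(increments=[[-2, 0, 0, 0, 1], [-3, 0, 0, 0, 1], [-8, 0, 0, 0, 1], [-20, 0, 0, 0, 1], [-30, 0, 10, 0, 1], [-30, 0, 30, 0, 1], [-30, 0, 40, 0, 1], [-10, 0, 20, 0, 1], [0, 0, 0, 0, 1]])

```text
time_s: 26.8
ee_pos: [407.9, -209.9, 252.4]
ee_rot: [-179.8, 0.3, -173.6]
force: [0.3, -0.4, 0.8]
gripper_width: -0.1
```

```bash
python3 - <<'E'
from h import *
from workcell import env
s=env.state(); print(repr(s['ee_pos']),s['ee_rot'],s['time_s'],s['force'],s['gripper_width'])
np.save("s13.npy",np.r_[s['ee_pos'],s['ee_rot']])
for n in ("scene","side","wrist"):
    im=env.grab_frame(n);cv2.imwrite(f"pics/{n}13.png",im[:,:,::-1])
a=cv2.imread("pics/scene13.png")[110:230,160:280];b=cv2.imread("pics/side13.png")[180:300,230:350]
cv2.imwrite("pics/c13.png",np.hstack([cv2.resize(a,(390,390),interpolation=2),cv2.resize(b,(390,390),interpolation=2)]))
E
```

```text
array([ 407.91, -209.88,  252.42]) [-179.85    0.25 -173.57] 26.8 [ 0.29 -0.37  0.82] -0.11988130881092135
```

View pics/c13.png

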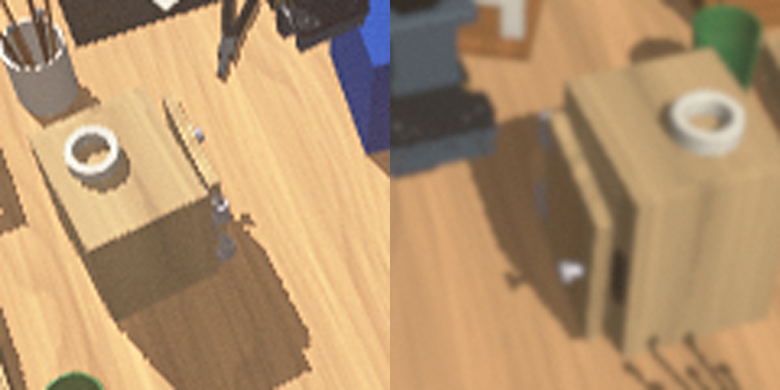

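View pics/wrist13.png

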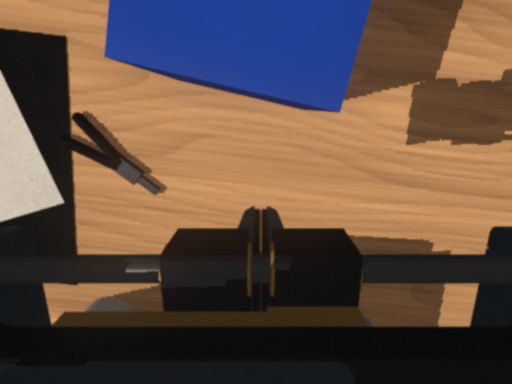

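play_rows(increments=[[20, 10, 5, 0, 0], [40, 20, 5, 0, 0], [40, 20, 5, 0, 0], [35, 10, 0, 0, 0], [0, 0, 0, 0, 0], [0, 0, 0, 0, 0]])

```text
time_s: 27.7
ee_pos: [541.9, -149.2, 264.2]
ee_rot: [179.9, -0.2, -173.5]
force: [-0.2, -0.7, -0.1]
gripper_width: 57.7
```

```bash
python3 - <<'E'
from h import *
from workcell import env
s=env.state(); print(repr(s['ee_pos']),s['ee_rot'],s['time_s'],s['force'],s['gripper_width'])
np.save("s14.npy",np.r_[s['ee_pos'],s['ee_rot']])
for n in ("scene","side","wrist"):
    im=env.grab_frame(n);cv2.imwrite(f"pics/{n}14.png",im[:,:,::-1])
a=cv2.imread("pics/scene14.png")[110:230,160:280];b=cv2.imread("pics/side14.png")[180:300,230:350]
cv2.imwrite("pics/c14.png",np.hstack([cv2.resize(a,(390,390),interpolation=2),cv2.resize(b,(390,390),interpolation=2)]))
E
```

```text
array([ 541.88, -149.23,  264.23]) [ 179.93   -0.18 -173.5 ] 27.7 [-0.25 -0.68 -0.08] 57.694671755872456
```

View pics/c14.png

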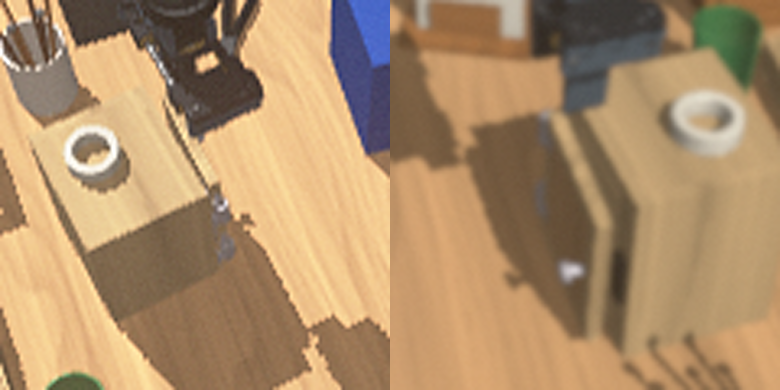

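View pics/wrist14.png

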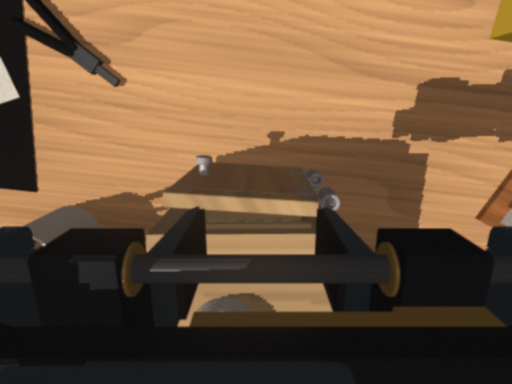

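```bash
python3 - <<'E'
from h import *
crop("pics/wrist14.png","pics/w14z.png",150,140,200,110,4)
E
```

```text
(no output)
```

View pics/w14z.png

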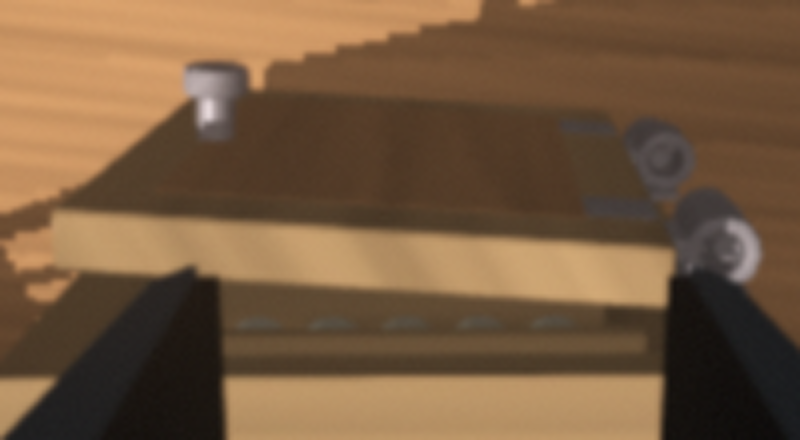

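```bash
python3 - <<'E'
from h import *
from workcell import env
C=env.calibration("wrist"); s=st(np.load("s14.npy")); W=wcal(C,s)
f=lambda x,y:(150+(x-1.5)/4,140+(y-1.5)/4)
a=back(W,*f(52,210),173);b=back(W,*f(676,246),173);d=a-b
print(a,b,np.linalg.norm(d),np.degrees(np.arctan2(d[1],d[0]))%360)
c=back(W,*f(0,377),190);e=back(W,*f(660,374),190);d2=c-e;print(np.degrees(np.arctan2(d2[1],d2[0]))%360,e)
k=back(W,*f(729,250),153);print("hinge socket",k)
E
```

```text
[ 546.62 -231.89  173.  ] [ 539.6  -100.65  173.  ] 131.42130198676384 273.06257529573554
276.7862789972302 [ 561.92 -103.41  190.  ]
hinge socket [544.87 -83.84 153.  ]
```

play_rows(increments=[[-25, -25, 0, 0, 1], [-30, -35, 0, 0, 1], [0, 0, -20, 0, 1], [0, 0, -40, 0, 1], [0, 0, -40, 0, 1], [0, 0, -14, 0, 1], [0, 0, 0, 0, 1]])

```text
time_s: 28.72
ee_pos: [487.1, -209.5, 151.8]
ee_rot: [180.0, -0.0, -173.6]
force: [-0.7, 0.1, -0.5]
gripper_width: 5.1
```

play_rows(increments=[[10, 0, 0, 0, 1], [15, 0, 0, 0, 1], [10, 0, 0, 0, 1], [3, 0, 0, 0, 1], [2, 0, 0, 0, 1], [2, 0, 0, 0, 1], [2, 0, 0, 0, 1], [1.5, 0, 0, 0, 1], [1.5, 0, 0, 0, 1], [1, 0, 0, 0, 1], [1, 0, 0, 0, 1], [0, 0, 0, 0, 1]])

```text
time_s: 30.22
ee_pos: [536.5, -209.4, 151.8]
ee_rot: [180.0, 0.0, -173.5]
force: [-0.4, 0.8, 0.8]
gripper_width: -0.2
```

play_rows(increments=[[0.5, 0, 0, 0, 1], [0, 0, 0, 0, 1], [0, 0, 0, 0, 1]])

```text
time_s: 30.6
ee_pos: [536.9, -209.4, 151.8]
ee_rot: [180.0, 0.0, -173.5]
force: [0.2, -0.3, 0.5]
gripper_width: 0.5
```

Now I'll retract slowly.

play_rows(increments=[[-0.5, 0, 0, 0, 1], [-0.5, 0, 0, 0, 1], [-0.5, 0, 0, 0, 1], [-1, 0, 0, 0, 1], [-2, 0, 0, 0, 1], [-5, 0, 0, 0, 1], [-15, 0, 0, 0, 1], [-25, 0, 0, 0, 1], [0, 10, 40, 0, 1], [0, 20, 45, 0, 0.3], [20, 30, 25, 0, 0], [35, 0, 2, 0, 0], [0, 0, 0, 0, 0], [0, 0, 0, 0, 0]])

```text
time_s: 32.35
ee_pos: [541.1, -149.4, 263.2]
ee_rot: [180.0, -0.1, -173.5]
force: [0.5, -0.5, -0.3]
gripper_width: 47.6
```

```bash
python3 - <<'E'
from h import *
from workcell import env
s=env.state(); print(repr(s['ee_pos']),s['ee_rot'],s['time_s'],s['force'],s['gripper_width'])
np.save("s15.npy",np.r_[s['ee_pos'],s['ee_rot']])
for n in ("wrist",):
    im=env.grab_frame(n);cv2.imwrite(f"pics/{n}15.png",im[:,:,::-1])
crop("pics/wrist15.png","pics/w15z.png",150,140,200,110,4)
E
```

```text
array([ 541.11, -149.43,  263.22]) [ 179.96   -0.11 -173.54] 32.35 [ 0.48 -0.45 -0.34] 47.58996327276108
```

View pics/w15z.png

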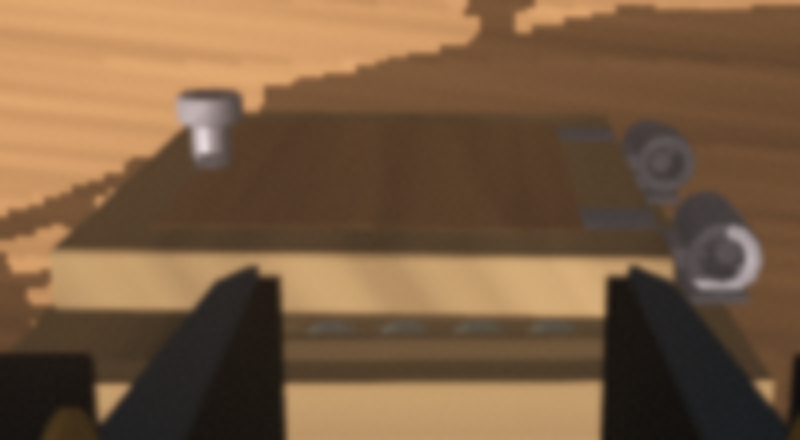

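play_rows(increments=[[-20, 0, 10, 0, 0], [-40, 10, 10, 0, 0], [-40, 20, 10, 0, 0], [-20, 10, 0, 0, 0], [0, 0, 0, 0, 0], [0, 0, 0, 0, 0], [0, 0, 0, 0, 0], [0, 0, 0, 0, 0]])

```text
time_s: 33.4
ee_pos: [422.9, -109.7, 293.4]
ee_rot: [180.0, -0.0, -173.5]
force: [-0.6, 0.4, -0.3]
gripper_width: 91.0
```

```bash
python3 - <<'E'
from h import *
from workcell import env
C=env.calibration("wrist"); s=st(np.load("s15.npy")); W=wcal(C,s)
f=lambda x,y:(150+(x-1.5)/4,140+(y-1.5)/4)
a=back(W,*f(52,248),173);b=back(W,*f(670,251),173);d=a-b
print(np.linalg.norm(d),np.degrees(np.arctan2(d[1],d[0]))%360)
s=env.state(); print(repr(s['ee_pos']),s['qvel'],s['time_s'],s['force'])
for n in ("scene","side"):
    im=env.grab_frame(n);cv2.imwrite(f"pics/{n}16.png",im[:,:,::-1])
a=cv2.imread("pics/scene16.png")[90:290,120:320];b=cv2.imread("pics/side16.png")[180:300,230:350]
cv2.imwrite("pics/c16.png",np.hstack([cv2.resize(a,(390,390),interpolation=2),cv2.resize(b,(390,390),interpolation=2)]))
E
```

```text
130.1401801691396 276.1810086225454
array([ 422.9 , -109.68,  293.41]) [0.15 0.05 0.06 0.06 0.07 0.04] 33.4 [-0.61  0.39 -0.3 ]
```

View pics/c16.png

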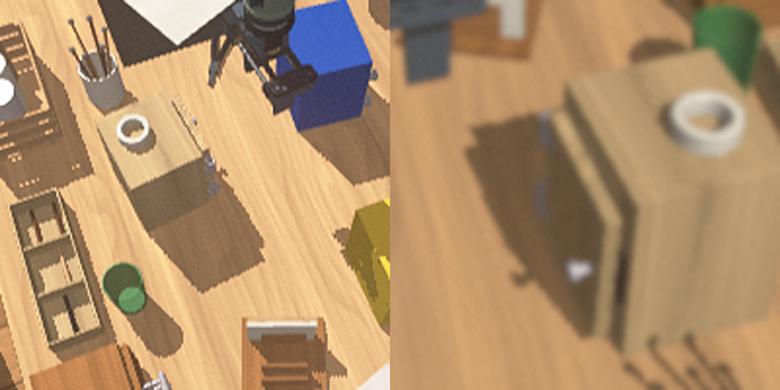

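The door is shut at about 276.2°, against 276.5–276.8° for the cabinet front. It is seated and still, the arm is clear, and the other objects look undisturbed.

```bash
python3 -c "
from workcell import env
print(env.job_done())"
```

```text
the job is handed in; nothing more can be done
None
```

The door is hung on both pins and shut against the cabinet's front. I handed the job in at about 33 s of the 72 s allowed; no verdict was reported.

- **Hanging:** I gripped the door by its top edge and lifted it clear of the rack. The wrist camera showed the pins about 6 mm towards the cabinet's +y from their usual place. I brought the door in from the front and lowered it in small steps. The sockets slid on with no noticeable force, and the shoulders took the weight at about the expected home height, within about 0.5 mm going by the arm's own height reading. The door stayed in place after I let go.
- **Shutting:** The first push reached about 10 N against the bumper, and the door came back about 3.5° once I withdrew. That was inside the 7° limit, but I pushed again more lightly and backed off slowly.
- **Last checks:**
  - The door edge was within about 0.6° of the cabinet's front, measured in the last wrist picture before I drew the arm away. The scene and side pictures after that still showed it shut.
  - The arm was clear of everything and nearly still.
  - The highest force I saw was about 11 N, though I only read it at the end of each move.
  - The objects visible in the last pictures (canvas, tape, tumbler, brush pot) looked unmoved. That was by eye only, and the glue and brush were outside the part I viewed at the end.

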